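# Load a label reel on the dispenser's J-hook

## Task

Load the label dispenser: lift the green label reel up and off its storage hook and hang it by its rim on the dispenser's high J-hook, behind the upturned nose. The J-hook is clamped on its post at a different height each time, so find it by sight or feel, and there move and lower the reel slowly until the hook carries its weight before you let go - do not drop it on or press it down hard. Leave the orange reel hanging where it is and do not disturb the bottles or the tub.

Things in the scene. Friction and masses are not known exactly. Their poses are not given: they have to be found in the camera images.
- green_reel: Label reel to load: rigid ring, outer 14 mm green, then white paper, then brown core. Outside diameter 140 mm, bore 80 mm (rim 30 mm thick), 30 mm wide along its axis, 0.2 to 0.42 kg. Origin at the ring's centre; its x is the ring's axis, level and parallel to the rack's x at the start, when it hangs by its bore on one of the rack's two hooks, centre 40 mm under the hook's saddle.
- orange_reel: Bystander: the same reel in orange, hanging on the rack's other hook. Leave it there.
- rack: Fixed storage rack, on the robot's left or right: grey base 120 x 280 x 16 mm, two steel posts (18 mm thick, 210 mm high) at x = 0, y = +90 and -90 mm in its frame, each with a hook along its -x (towards the robot), described at hook_a and hook_b. Origin on the table midway between the posts. Reels hang 60 mm in front of the posts.
- hook_a (a point): Saddle point of the rack's hook at its y = +90 mm, 60 mm in front of the post: on top of a level round bar 12 mm thick, 190 mm above the table. The bar ends 112 mm in front of the post axis in an upturned nose, tip 18 mm above the saddle. To free a reel raise it over 18 mm, then draw it along the rack's -x past the nose.
- hook_b (a point): The same point of the rack's other hook, at its y = -90 mm.
- dispenser: Fixed label dispenser, on the side opposite the rack: white base 180 x 150 x 45 mm, grey block behind to 75 mm, rubber roller in front to 62 mm. Steel post 20 mm thick, top 245 mm above the table; black collar 34 mm across carries the J-hook, which points along the dispenser's -x (towards the robot). Origin on the table, on the post's axis.
- hook_line (a point): Fixed mark straight above or below the J-hook's saddle, on the line 60 mm in front of the post axis where the reel should hang, 200 mm above the table, the lowest saddle height. The saddle is 0 to 55 mm above this mark, not reported: find it by sight or touch (fingertips or rim). Bar and nose shaped as the rack's (12 mm thick, nose at 112 mm, 18 mm high). The clamped hook does not give.
- bottle0: Bystander: amber pump bottle with black pump, 60 mm thick, 173 mm tall, standing behind the hooks; origin at the centre of its underside. Leave alone.
- bottle1: Bystander: amber pump bottle with black pump, 60 mm thick, 173 mm tall, standing behind the hooks; origin at the centre of its underside. Leave alone.
- bottle2: Bystander: amber pump bottle with black pump, 60 mm thick, 173 mm tall, standing behind the hooks; origin at the centre of its underside. Leave alone.
- bottle3: Bystander: amber pump bottle with black pump, 60 mm thick, 173 mm tall, standing behind the hooks; origin at the centre of its underside. Leave alone.
- tub: Bystander: open white plastic tub, 100 mm across, 70 mm tall, on the table in front of the robot; origin under its centre. Leave alone.
Not all that is in view belongs to the job. Of the things like the green_reel, leave any that is blue or purple; of the rest the smaller one is meant.

How it is judged:
By the outcome, as a careful person would: the job done as asked, in the order asked, and still so for the second after the job is handed in, with the robot touching nothing.
It also fails if it takes over 72 s, if anything falls off the work surface, if the arm or the gripper's body presses on something with over 40 N, if the wrist force passes 120 N, or if a joint passes its speed limit or range.

## Robot

A 6-joint arm with a two-finger parallel gripper is mounted at the origin on the work surface. World frame = base frame: x ahead of the robot, y to its left, z up, the work surface at z = 0. Lengths are in m, angles in rad, forces in N, time in s.
With the tool pointing down it reaches from about 0.25 to 0.775 m from the base axis. Payload 4 kg.
Tool frame: the origin (TCP) lies on the front face of the gripper's body, between the roots of the fingers; the fingertips stand 73 mm ahead of it and the grasp point (between the pads) lies 54 mm ahead of it; z points along the fingers, y is the line along which they close (so a half turn about z gives the same grasp; the last joint's range is limited). The gripper opens to 85 mm and grips with 20 to 120 N. Pads are 22 mm wide; open, the fingers measure 114 mm over their backs; the gripper's body (76 mm by 85 mm) begins 54 mm behind the grasp point. The pads swing forward as they close: fully open they stand 13 mm farther back than shut.
Start: joints at [1.12, 0.087, 1.371, -0, 1.684, -0.103], TCP at [0.187, 0.517, 0.304] pointing down, gripper open.
Joint ranges: [-3.1, 3.1], [-0.76, 2.03], [0.27, 2.55], [-1.08, 4.22], [0.17, 2.65], [-2.57, 2.57]. Speed limits (rad/s): [2.79, 2.79, 3.14, 3.14, 3.14, 3.14].

## Interface

Orientations are given as [roll, pitch, yaw] about the fixed x, y, z axes, in that order (R = Rz(yaw) Ry(pitch) Rx(roll)).
In Python, from rig import sensors, cams, env gives the robot as it stands.
- The arm moves only by the tool carry_out, never from a script. Its argument "plan" is one flat list of numbers, 7 for each row, row after row: the shift along the world's x, y, z in cm, then the turn, a rotation vector about the world's x, y, z in rad, then the closure in counts, from 0 (fully open) to 255 (shut). A call has 1 to 20 rows; each row shifts and turns the commanded pose from where the row before left it; what a row does not reach is not made up. A row lasts 1/12 s, in which the tool goes at most 41.7 mm and 7.16 degrees, less where a joint would pass 70% of its speed; a pose out of reach is approached as far as the arm can. A call with a gripper value outside its range is refused whole. The fingers move at their own pace and stop on an object; "force" is the grip in N (left out, the last holds). Time passes only in rows, so rows that do not move let the fingers close. It gives the time, the measured TCP pose, the force, the opening and the grip force at its end, in the units of the state.
- sensors.read_state(): the state, without advancing time (a new reading comes with each control period).
- cams.camera(name): name is "side" or "top"; returns a dict with "frame" (384x512x3 uint8, red, green, blue), "K" (3x3 intrinsics, pixels), "cam_to_world" (4x4, takes a point from camera to world coordinates). Camera axes: x right, y down, z forward; pixel columns grow to the right and rows downward; lengths in m; the calibration is good to about 2 mm. A picture is of the moment at which its call begins. There is no depth.
- env.finish_job(): hands the job in; it is judged then, once.
Trained networks look in a picture, given as the dict that the camera call returned (one of the last four; its "shot" number tells which), for a name from the list of things; names that differ only in an ending like _2 or _b are one class to them, and where a whole thing is asked for, a point or a joint stands for the part that bears it (a point fixed in the world has none). Each returns a list of dicts, best first, with "conf" (0 to 1); they miss things now and then, are a little off and sometimes report something else, mostly with a low value. They report only what shows in the picture. A call takes as long as a camera call. They do not tell look-alikes from the thing itself.
- cams.search_frame(picture, thing): "xy" ([column, row] in pixels, amid what is visible of it).
- cams.trace(picture, thing): "region" (384x512 bool, what is visible of it) and "xy" ([column, row] in pixels, amid what is visible of it).
The state is a dict: "time_s": time; "joint_positions": joint angles; "qd": joint speeds; "joint_efforts": joint torques, N m; "position": TCP position; "orientation": TCP orientation; "ft_force": force on the tool from outside, world axes, zero at the start; "torque": the same for the moment, N m; "grip_width": finger opening in m; "gripper_force": force on a finger pad.
Only numpy, scipy, OpenCV 4.12 (cv2) and the standard library are available. Lean on these libraries where they do the work, as an engineer would, in place of code of your own. Each camera call takes 0.05 s, during which the arm holds its last target. There are 200 camera calls.

## Working session

There is one attempt and no reset: what is moved stays moved. The work goes in short steps, Python scripts to look and compute and a tool call to move; the robot and the scene stay as the last step left them, time stands still between calls to the robot, and variables do not carry over. Pictures are saved under pics/ and viewed, at most 11 in all, crops included, and the job is handed in when it is done.

Besides the shell and the picture viewer there is one more tool, called as a command line: name --argument value ..., lists and objects as JSON in quotes. carry_out: Moves the arm, as the interface text tells. Its arguments: {"type":"object","properties":{"plan":{"type":"array","items":{"type":"number"}},"force":{"type":"number"}},"required":["plan"]}

```bash
mkdir -p pics; cat > h.py <<'E'
import numpy as np,cv2
from rig import sensors,cams,env
def proj(c,p):
    T=np.linalg.inv(np.array(c["cam_to_world"]));q=T[:3,:3]@np.array(p,float)+T[:3,3];u=np.array(c["K"])@q;return u[:2]/u[2]
def ray(c,uv):
    T=np.array(c["cam_to_world"]);d=T[:3,:3]@np.linalg.inv(c["K"])@np.array([uv[0],uv[1],1.]);return T[:3,3],d/np.linalg.norm(d)
def tri(obs):
    A=0;b=0
    for c,uv in obs:
        o,d=ray(c,uv);M=np.eye(3)-np.outer(d,d);A=A+M;b=b+M@o
    return np.linalg.solve(A,b)
def plane(c,uv,z):
    o,d=ray(c,uv);return o+d*(z-o[2])/d[2]
def save(c,n):cv2.imwrite(f"pics/{n}.png",c["frame"][:,:,::-1])
E
python3 - <<'E'
from h import *
cs=[cams.camera(n) for n in("side","top")]
im=[c["frame"] for c in cs]
save(cs[0],"s0");save(cs[1],"t0")
for c in cs:
    print(np.round(c["cam_to_world"],3).tolist(),np.round(c["K"],1).tolist())
    for t in ["green_reel","orange_reel","rack","hook_a","dispenser","bottle0","tub"]:
        print(t,[(np.round(d["xy"]).tolist(),round(d["conf"],2)) for d in cams.search_frame(c,t)])
print(sensors.read_state())
E
```

```text
[[-0.691, -0.541, 0.48, 0.127], [-0.723, 0.52, -0.455, 0.35], [-0.003, -0.661, -0.75, 0.755], [0.0, 0.0, 0.0, 1.0]] [[366.0, 0.0, 253.8], [0.0, 366.0, 196.0], [0.0, 0.0, 1.0]]
green_reel [([233.0, 358.0], 0.95), ([262.0, 167.0], 0.79), ([265.0, 109.0], 0.58)]
orange_reel [([311.0, 133.0], 0.56)]
rack [([195.0, 156.0], 0.72), ([284.0, 183.0], 0.7)]
hook_a [([286.0, 182.0], 0.57)]
dispenser [([152.0, 245.0], 0.55)]
bottle0 [([137.0, 184.0], 0.95), ([168.0, 175.0], 0.88), ([221.0, 144.0], 0.76), ([197.0, 156.0], 0.76)]
tub [([268.0, 258.0], 0.81)]
[[-0.007, -0.981, 0.195, 0.349], [-1.0, 0.011, 0.017, -0.033], [-0.019, -0.195, -0.981, 1.13], [0.0, 0.0, 0.0, 1.0]] [[382.3, 0.0, 252.8], [0.0, 382.3, 189.1], [0.0, 0.0, 1.0]]
green_reel [([311.0, 268.0], 0.88), ([142.0, 297.0], 0.79), ([287.0, 182.0], 0.74), ([358.0, 109.0], 0.73), ([294.0, 119.0], 0.28)]
orange_reel [([233.0, 117.0], 0.19)]
rack [([317.0, 189.0], 0.66)]
hook_a [([318.0, 191.0], 0.73)]
dispenser [([181.0, 175.0], 0.72)]
bottle0 [([232.0, 120.0], 0.85), ([200.0, 113.0], 0.79), ([292.0, 117.0], 0.76), ([265.0, 119.0], 0.56)]
tub [([235.0, 239.0], 0.68)]
{'time_s': 0.8, 'joint_positions': array([ 1.11988578e+00,  8.71741480e-02,  1.37066287e+00,  2.41209341e-07,
        1.68365322e+00, -1.03095847e-01]), 'qd': array([ 1.11902592e-03,  4.72493956e-04,  7.40756692e-04, -1.02355818e-03,
        6.59911738e-05, -1.32209778e-03]), 'joint_efforts': array([-1.83419659e-03, -3.51682878e+01, -3.13435614e+01, -3.22150727e-04,
        4.07008438e-04, -1.18411307e-05]), 'position': array([0.18746778, 0.5170679 , 0.30397388]), 'orientation': array([3.14149076e+00, 1.03015402e-05, 2.79377798e+00]), 'ft_force': array([ 0.66850606,  0.12443331, -0.17872447]), 'torque': array([-0.05685924,  0.02045361, -0.0305846 ]), 'gripper_force': 0.0, 'grip_width': 0.08527782826320719}
```

View pics/s0.png

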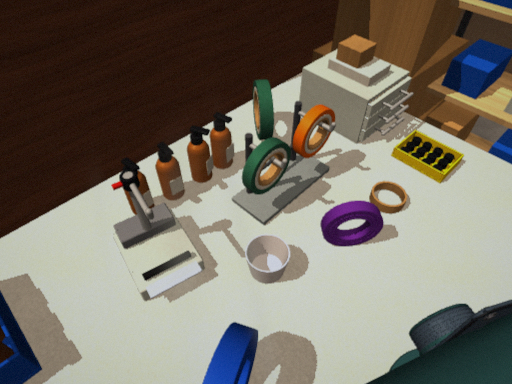

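View pics/t0.png

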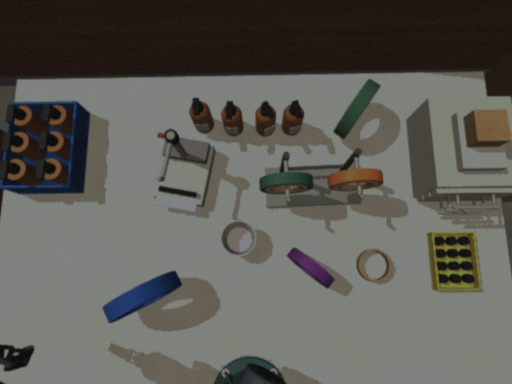

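The candidates in top/side pixels are:
- Green reel on the rack: (287,182) / (265,165).
- Larger green ring behind: (358,109) / (263,110).
- Orange reel: (355,180) / (314,132).
- Purple ring: (311,268).
- Blue ring: (142,297).
- Thin brown ring: (373,265).

I choose the green one hanging on the rack, and will check it with a crop and a size fit.

```bash
cat > fit.py <<'E'
from h import *
from scipy.optimize import minimize
def hullpts(p):
    x,y,z,yaw=p[:4];t=np.linspace(0,2*np.pi,48);R=p[4] if len(p)>4 else .07
    a=np.array([np.cos(yaw),np.sin(yaw),0]);s=np.array([-a[1],a[0],0])
    return np.concatenate([np.array([x,y,z])+w*a+R*(np.cos(t)[:,None]*s+np.sin(t)[:,None]*[0,0,1]) for w in(-.015,.015)])
def hm(pts):
    m=np.zeros((384*4,512*4),np.uint8);h=cv2.convexHull(np.round((np.array(pts)+.5)*4).astype(np.int32));cv2.fillConvexPoly(m,h,1)
    return cv2.resize(m.astype(np.float32),(512,384),interpolation=cv2.INTER_AREA)
def fit(obs,p0):
    T=[(c,hm(cv2.findNonZero(m.astype(np.uint8))[:,0].astype(float))) for c,m in obs]
    def cost(p):
        return sum(np.abs(hm([proj(c,q) for q in hullpts(p)])-t).sum()/t.sum() for c,t in T)
    sim=np.array([p0]+[np.array(p0)+d for d in np.diag([.02,.02,.02,.15,.01][:len(p0)])])
    return minimize(cost,p0,method="Nelder-Mead",options=dict(initial_simplex=sim,xatol=1e-4,fatol=1e-4,maxiter=400))
def near(c,t,uv):
    L=[d for d in cams.trace(c,t) if np.hypot(*(np.array(d["xy"])-uv))<20]
    return L[0]["region"] if L else None
E
python3 - <<'E'
from fit import *
s=cams.camera("side");t=cams.camera("top")
for nm,us,ut in(("green_reel",(265,165),(287,182)),("orange_reel",(314,132),(355,180)),("green_reel",(263,110),(358,109))):
    ms=near(s,nm,us);mt=near(t,nm,ut)
    if ms is None: ms=near(s,"green_reel",us)
    if mt is None: mt=near(t,"green_reel",ut)
    obs=[(c,m) for c,m in((s,ms),(t,mt)) if m is not None]
    p0=plane(t,ut,.19);r=fit(obs,[p0[0],p0[1],.15,0.1,.07]);print(nm,len(obs),np.round(r.x,4),round(r.fun,3))
a=cv2.resize(s["frame"][140:310,90:225],None,fx=3.5,fy=3.5,interpolation=cv2.INTER_CUBIC)
b=cv2.resize(s["frame"][80:220,225:345],None,fx=2.6,fy=2.6,interpolation=cv2.INTER_CUBIC)
d=cv2.resize(t["frame"][110:220,140:230],None,fx=5,fy=5,interpolation=cv2.INTER_CUBIC)
H=595;W=a.shape[1]+b.shape[1];o=np.zeros((H,W,3),np.uint8)
o[:a.shape[0],:a.shape[1]]=a;o[:b.shape[0],a.shape[1]:]=b
cv2.imwrite("pics/c1.png",o[:,:,::-1]);cv2.imwrite("pics/c2.png",d[:,:,::-1]);print(o.shape,d.shape)
E
```

```text
green_reel 2 [ 0.5593 -0.1022  0.1516  0.0392  0.0674] 0.084
orange_reel 2 [ 0.5645 -0.2795  0.1547  0.066   0.0669] 0.095
green_reel 2 [ 0.7936 -0.3235  0.0836  0.9863  0.0887] 0.427
(595, 784, 3) (550, 450, 3)
```

View pics/c1.png

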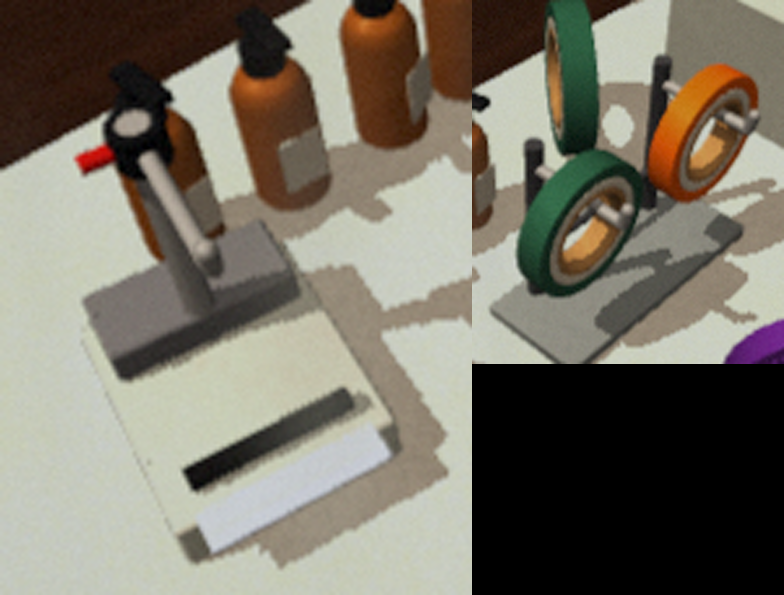

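View pics/c2.png

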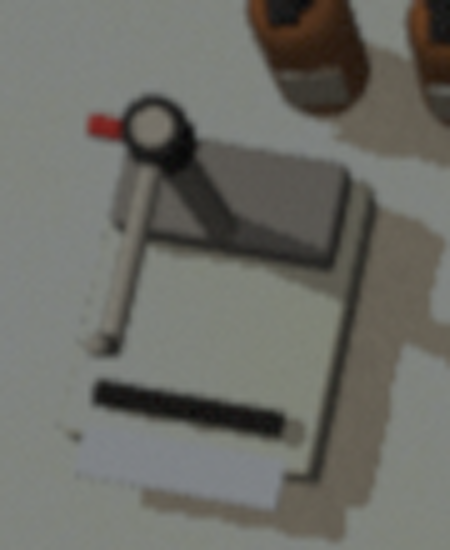

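The crops confirm the choice: the green reel hangs on the near rack hook (fitted radius 67 mm), and the green ring behind it is larger. The J-hook's collar sits near the post top. Post top is at side (127,175) / top (171,135), and nose tip at side (149,210) / top (160,178).

```bash
python3 - <<'E'
from h import *
s=cams.camera("side");t=cams.camera("top")
S=lambda u,v:((u+.5)/3.5-.5+90,(v+.5)/3.5-.5+140)
T=lambda u,v:((u+.5)/5-.5+140,(v+.5)/5-.5+110)
post=tri([(s,S(132,123)),(t,T(155,127))]);nose=tri([(s,S(207,240)),(t,T(100,340))])
print("post",post,[plane(s,S(132,123),.245),plane(t,T(155,127),.245)]);print("nose",nose)
d=post[:2]-nose[:2];print("len",np.hypot(*d),"yaw",np.arctan2(d[1],d[0]))
# bar: intersection of the two image-line planes
def pl(c,a,b):
    o,x=ray(c,a);_,y=ray(c,b);n=np.cross(x,y);n/=np.linalg.norm(n);return n,n@o
n1,d1=pl(s,S(148,160),S(195,238));n2,d2=pl(t,T(148,168),T(112,330))
dr=np.cross(n1,n2);dr/=np.linalg.norm(dr);p=np.linalg.lstsq(np.array([n1,n2]),np.array([d1,d2]),rcond=None)[0]
k=(post[0]-.06-p[0])/dr[0];print("bar dir",dr,"at saddle x",p+k*dr)
E
```

```text
post [0.66211623 0.18159156 0.2473844 ] [array([0.66496832, 0.18100321, 0.245     ]), array([0.66271345, 0.18189521, 0.245     ])]
nose [0.55346769 0.20128201 0.25665185]
len 0.11041838562668314 yaw -0.17928474026179178
bar dir [ 0.98409413 -0.1775409   0.00616301] at saddle x [0.60211623 0.19425208 0.23655243]
```

carry_out --plan '[0, 0, 4, 0, 0, 0, 0, 0, 0, 4, 0, 0, 0, 0, 0, 0, 4, 0, 0, 0, 0, 2, -3.4, 0, 0, 0, -0.12, 0, 2, -3.4, 0, 0, 0, -0.12, 0, 2, -3.4, 0, 0, 0, -0.12, 0, 2, -3.4, 0, 0, 0, -0.12, 0, 2, -3.4, 0, 0, 0, -0.12, 0, 2, -3.4, 0, 0, 0, -0.12, 0, 2, -3.4, 0, 0, 0, -0.12, 50, 2, -3.4, 0, 0, 0, -0.12, 100, 2, -3.4, 0, 0, 0, -0.12, 100, 2, -3.4, 0, 0, 0, -0.12, 100, 2, -3.4, 0, 0, 0, 0, 100, 2, -3.4, 0, 0, 0, 0, 100, 2, -3.4, 0, 0, 0, 0, 100, 2, -3.4, 0, 0, 0, 0, 100, 2, -3.4, 0, 0, 0, 0, 100, 2, -3.4, 0, 0, 0, 0, 100]' --force 30

```text
time_s: 2.88
position: [0.508, -0.0289, 0.4242]
orientation: [3.141, -0.0, 1.593]
ft_force: [0.0, -0.3, 0.2]
grip_width: 0.0517
gripper_force: 0.0
```

carry_out --plan '[1.7, -2.4, 0, 0, 0, 0.015, 100, 1.7, -2.4, 0, 0, 0, 0, 100, 1.7, -2.5, 0, 0, 0, 0, 100, 0, 0, -4, 0, 0, 0, 100, 0, 0, -4, 0, 0, 0, 100, 0, 0, -3, 0, 0, 0, 100, 0, 0, 0, 0, 0, 0, 100, 0, 0, 0, 0, 0, 0, 100]'

```text
time_s: 3.55
position: [0.5577, -0.0998, 0.3119]
orientation: [-3.137, -0.002, 1.609]
ft_force: [-0.2, 0.1, 0.3]
grip_width: 0.0521
gripper_force: 0.0
```

```bash
python3 - <<'E'
from h import *
s=cams.camera("side");t=cams.camera("top")
a=cv2.resize(s["frame"][70:240,200:330],None,fx=3,fy=3);b=cv2.resize(t["frame"][100:230,240:350],None,fx=3.5,fy=3.5)
o=np.zeros((515,a.shape[1]+b.shape[1],3),np.uint8);o[:a.shape[0],:a.shape[1]]=a;o[:b.shape[0],a.shape[1]:]=b
cv2.imwrite("pics/c3.png",o[:,:,::-1]);print(sensors.read_state()["position"])
E
```

```text
[ 0.55933894 -0.10007466  0.31717218]
```

View pics/c3.png

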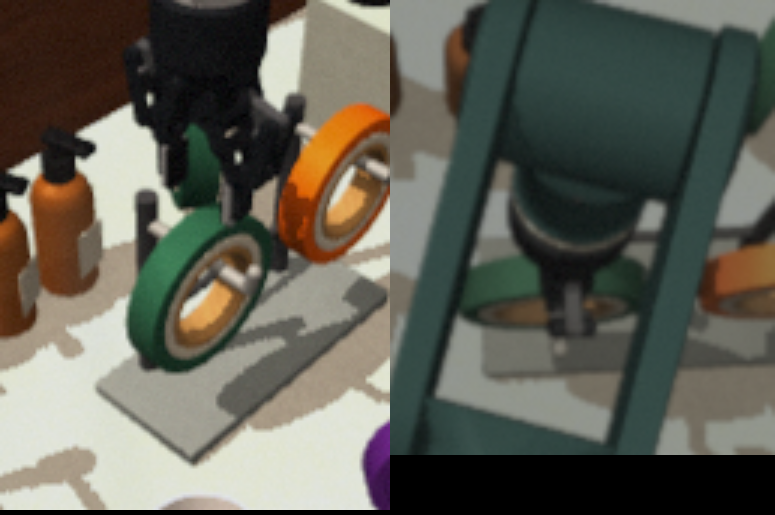

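The side view at left shows the fingers straddling the top of the green rim, and the orange reel is clear. I'll lower and grip.

carry_out --plan '[0, -0.1, -1, 0, 0, 0, 100, 0, 0, -1, 0, 0, 0, 100, 0, 0, -1, 0, 0, 0, 100, 0, 0, -1, 0, 0, 0, 100, 0, 0, -0.7, 0, 0, 0, 100, 0, 0, 0, 0, 0, 0, 100, 0, 0, 0, 0, 0, 0, 100]'

```text
time_s: 4.23
position: [0.5582, -0.1008, 0.2659]
orientation: [-3.14, -0.001, 1.609]
ft_force: [0.0, -0.3, 0.6]
grip_width: 0.0516
gripper_force: 0.0
```

carry_out --plan '[0, 0, 0, 0, 0, 0, 140, 0, 0, 0, 0, 0, 0, 180, 0, 0, 0, 0, 0, 0, 255, 0, 0, 0, 0, 0, 0, 255, 0, 0, 0, 0, 0, 0, 255, 0, 0, 0, 0, 0, 0, 255, 0, 0, 0, 0, 0, 0, 255, 0, 0, 0, 0, 0, 0, 255]' --force 40

```text
time_s: 4.9
position: [0.559, -0.101, 0.2679]
orientation: [3.139, 0.001, 1.609]
ft_force: [2.6, 0.5, 4.0]
grip_width: 0.0293
gripper_force: 43.0
```

carry_out --plan '[0, 0, 0.5, 0, 0, 0, 255, 0, 0, 0.5, 0, 0, 0, 255, 0, 0, 1, 0, 0, 0, 255, 0, 0, 1, 0, 0, 0, 255, 0, 0, 0.5, 0, 0, 0, 255, 0, 0, 0, 0, 0, 0, 255, 0, 0, 0, 0, 0, 0, 255, 0, 0, 0, 0, 0, 0, 255]'

```text
time_s: 5.57
position: [0.5583, -0.1009, 0.3016]
orientation: [-3.141, -0.0, 1.609]
ft_force: [0.3, 0.4, -2.9]
grip_width: 0.0294
gripper_force: 42.2
```

```bash
python3 - <<'E'
from h import *
s=cams.camera("side")
a=cv2.resize(s["frame"][70:240,200:330],None,fx=3,fy=3)
cv2.imwrite("pics/c4.png",a[:,:,::-1]);r=sensors.read_state();print(r["position"],r["ft_force"],r["grip_width"],r["torque"])
E
```

```text
[ 0.55822527 -0.10088021  0.30134736] [-0.33981863  0.21032254 -2.72995228] 0.029309016689566873 [0.00729547 0.01974679 0.03520866]
```

View pics/c4.png

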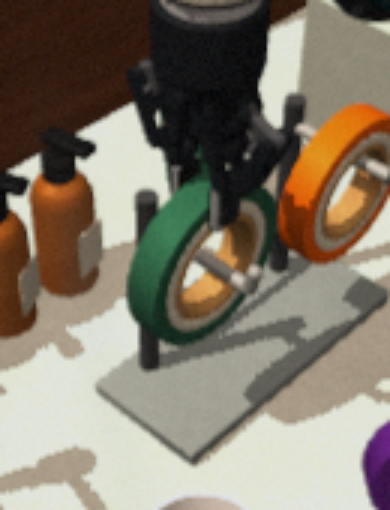

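Lifted cleanly: the bar now shows mid-bore and the load reads about 2.9 N. I'll draw the reel out past the nose, then carry it over.

carry_out --plan '[-1, 0, 0, 0, 0, 0, 255, -2, -0.1, 0, 0, 0, 0, 255, -2, -0.1, 0, 0, 0, 0, 255, -2, -0.1, 0, 0, 0, 0, 255, -2, -0.1, 0, 0, 0, 0, 255, -1, 0, 1, 0, 0, 0, 255, 0, 0, 2, 0, 0, 0, 255, 0, 1, 2, 0, 0, 0, 255, 0.2, 2, 2, 0, 0, -0.02, 255, 0.5, 3, 1, 0, 0, -0.02, 255, 0.5, 3, 0, 0, 0, -0.03, 255, 0.5, 3, 0, 0, 0, -0.03, 255, 0.5, 3, 0, 0, 0, -0.03, 255, 0.5, 3, 0, 0, 0, -0.03, 255, 0.5, 3, 0, 0, 0, -0.03, 255, 0.5, 3, 0, 0, 0, -0.03, 255, 0.3, 3, 0, 0, 0, 0, 255, 0.2, 2, 0, 0, 0, 0, 255, 0, 1.7, 0, 0, 0, 0, 255, 0, 1, 0, 0, 0, 0, 255]'

```text
time_s: 7.28
position: [0.5002, 0.214, 0.3822]
orientation: [-3.142, -0.001, 1.391]
ft_force: [-0.2, 0.3, -2.1]
grip_width: 0.0292
gripper_force: 42.1
```

carry_out --plan '[0, 0, 0, 0, 0, 0, 255, 0, 0, 0, 0, 0, 0, 255, 0, 0, 0, 0, 0, 0, 255, 0, 0, 0, 0, 0, 0, 255]'

```text
time_s: 7.62
position: [0.5005, 0.211, 0.3822]
orientation: [3.141, 0.0, 1.387]
ft_force: [0.4, 0.5, -2.9]
grip_width: 0.0294
gripper_force: 42.2
```

```bash
cat > chk.py <<'E'
from fit import *
import sys
s=cams.camera("side");t=cams.camera("top");r=sensors.read_state();print(r["position"],r["orientation"],r["ft_force"],r["grip_width"])
us,ut=proj(s,r["position"]-[0,0,.147]),proj(t,r["position"]-[0,0,.147])
o=[(c,m) for c,m in((s,near(s,"green_reel",us)),(t,near(t,"green_reel",ut))) if m is not None]
print(us,ut,len(o))
if o:
    q=fit(o[:1],[*(r["position"]-[0,0,.117+0.0]),-.18]);print(np.round(q.x,4),round(q.fun,3))
a=cv2.resize(s["frame"][120:290,70:230],None,fx=3.4,fy=3.4,interpolation=cv2.INTER_CUBIC)
cv2.imwrite(f"pics/{sys.argv[1]}.png",a[:,:,::-1])
E
python3 chk.py d1
```

```text
[0.50056207 0.21110596 0.38217131] [3.14114431e+00 8.75248729e-05 1.38725317e+00] [-0.20114595  0.20833102 -1.64044163] 0.028906705297961265
[163.48523487 236.17915953] [156.98340225 201.35150737] 2
[ 0.5052  0.2073  0.2574 -0.1949] 0.027
```

View pics/d1.png

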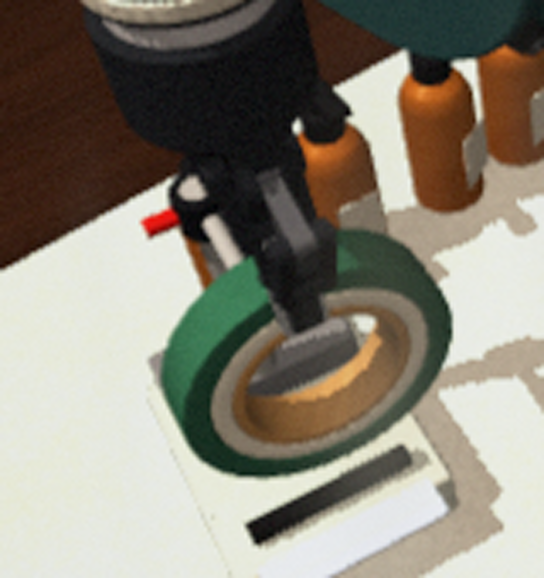

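carry_out --plan '[0, 0, -1, 0, 0, 0, 255, 0, 0, -1, 0, 0, 0, 255, 0, 0, -1, 0, 0, 0, 255, 0, 0, 0, 0, 0, 0, 255, 1, -0.2, 0, 0, 0, 0, 255, 1, -0.2, 0, 0, 0, 0, 255, 1, -0.2, 0, 0, 0, 0, 255, 1, -0.2, 0, 0, 0, 0, 255, 1, -0.2, 0, 0, 0, 0, 255, 0, 0, 0, 0, 0, 0, 255, 0, 0, 0, 0, 0, 0, 255]'

```text
time_s: 8.73
position: [0.5512, 0.2018, 0.3516]
orientation: [-3.141, 0.0, 1.388]
ft_force: [-0.5, 0.1, -2.6]
grip_width: 0.0289
gripper_force: 42.2
```

carry_out --plan '[1, -0.2, 0, 0, 0, 0, 255, 1, -0.2, 0, 0, 0, 0, 255, 1, -0.2, 0, 0, 0, 0, 255, 1, -0.1, 0, 0, 0, 0, 255, 1.2, -0.2, 0, 0, 0, 0, 255, 0, 0, 0, 0, 0, 0, 255, 0, 0, 0, 0, 0, 0, 255, 0, 0, 0, 0, 0, 0, 255]'

```text
time_s: 9.4
position: [0.6024, 0.193, 0.3517]
orientation: [-3.141, 0.0, 1.389]
ft_force: [0.5, -0.2, -3.3]
grip_width: 0.0295
gripper_force: 42.2
```

```bash
python3 chk.py d2
```

```text
[0.60213016 0.19322862 0.3521448 ] [ 3.14158731e+00 -1.00368285e-04  1.38907796e+00] [-0.16442104 -0.90489209 -3.14910354] 0.029266729040836423
[144.17165974 208.88918422] [168.91689261 163.33863888] 2
[ 0.6165  0.1861  0.2192 -0.1646] 0.021
```

View pics/d2.png

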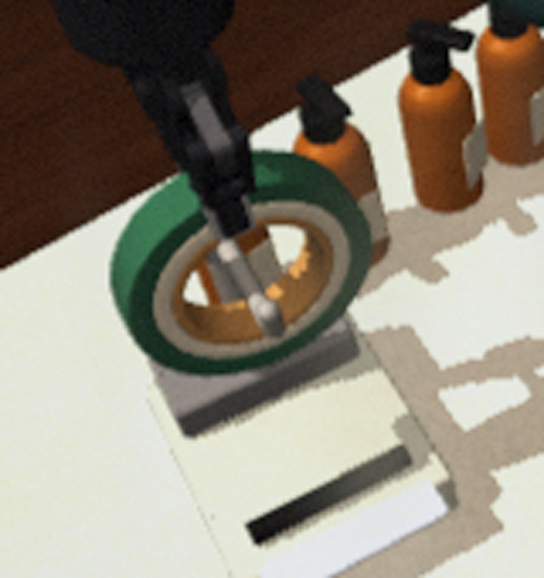

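The hook bar and nose now pass through the bore. I'll lower slowly and watch the force.

carry_out --plan '[0, 0, -0.5, 0, 0, 0, 255, 0, 0, -0.5, 0, 0, 0, 255, 0, 0, -0.5, 0, 0, 0, 255, 0, 0, -0.3, 0, 0, 0, 255, 0, 0, -0.2, 0, 0, 0, 255, 0, 0, 0, 0, 0, 0, 255, 0, 0, 0, 0, 0, 0, 255]'

```text
time_s: 10.18
position: [0.6024, 0.1931, 0.3317]
orientation: [-3.141, 0.0, 1.389]
ft_force: [-0.1, -0.9, -3.0]
grip_width: 0.0291
gripper_force: 42.2
```

carry_out --plan '[0, 0, -0.1, 0, 0, 0, 255, 0, 0, -0.1, 0, 0, 0, 255, 0, 0, -0.1, 0, 0, 0, 255, 0, 0, -0.1, 0, 0, 0, 255, 0, 0, 0, 0, 0, 0, 255, 0, 0, 0, 0, 0, 0, 255]'

```text
time_s: 10.68
position: [0.6024, 0.1931, 0.3278]
orientation: [-3.141, 0.0, 1.389]
ft_force: [0.2, -0.2, -3.6]
grip_width: 0.0293
gripper_force: 42.2
```

carry_out --plan '[0, 0, -0.1, 0, 0, 0, 255, 0, 0, -0.1, 0, 0, 0, 255, 0, 0, 0, 0, 0, 0, 255, 0, 0, 0, 0, 0, 0, 255]'

```text
time_s: 11.02
position: [0.6024, 0.1931, 0.3258]
orientation: [-3.141, 0.0, 1.389]
ft_force: [0.1, 0.5, -3.0]
grip_width: 0.0295
gripper_force: 42.2
```

carry_out --plan '[0, 0, -0.1, 0, 0, 0, 255, 0, 0, -0.1, 0, 0, 0, 255, 0, 0, 0, 0, 0, 0, 255, 0, 0, 0, 0, 0, 0, 255]'

```text
time_s: 11.35
position: [0.6024, 0.1931, 0.3238]
orientation: [-3.141, 0.0, 1.389]
ft_force: [0.1, 0.1, -2.5]
grip_width: 0.0294
gripper_force: 42.2
```

carry_out --plan '[0, 0, -0.1, 0, 0, 0, 255, 0, 0, -0.1, 0, 0, 0, 255, 0, 0, 0, 0, 0, 0, 255, 0, 0, 0, 0, 0, 0, 255]'

```text
time_s: 11.68
position: [0.6024, 0.1931, 0.3218]
orientation: [-3.141, 0.0, 1.389]
ft_force: [-0.2, -0.3, -2.3]
grip_width: 0.0293
gripper_force: 42.2
```

carry_out --plan '[0, 0, -0.1, 0, 0, 0, 255, 0, 0, 0, 0, 0, 0, 255, 0, 0, 0, 0, 0, 0, 255, 0, 0, 0, 0, 0, 0, 255]'

```text
time_s: 12.02
position: [0.6025, 0.1931, 0.3209]
orientation: [3.142, 0.0, 1.389]
ft_force: [-0.5, -0.3, -3.4]
grip_width: 0.0291
gripper_force: 42.2
```

carry_out --plan '[0, 0, -0.1, 0, 0, 0, 255, 0, 0, 0, 0, 0, 0, 255, 0, 0, 0, 0, 0, 0, 255, 0, 0, 0, 0, 0, 0, 255]'

```text
time_s: 12.35
position: [0.6025, 0.1931, 0.3199]
orientation: [3.142, 0.0, 1.389]
ft_force: [0.6, 0.9, -2.3]
grip_width: 0.0292
gripper_force: 42.2
```

carry_out --plan '[0, 0, -0.1, 0, 0, 0, 255, 0, 0, 0, 0, 0, 0, 255, 0, 0, 0, 0, 0, 0, 255, 0, 0, 0, 0, 0, 0, 255]'

```text
time_s: 12.68
position: [0.6024, 0.1931, 0.3189]
orientation: [-3.142, 0.0, 1.389]
ft_force: [0.4, -0.8, -2.9]
grip_width: 0.029
gripper_force: 42.2
```

carry_out --plan '[0, 0, -0.1, 0, 0, 0, 255, 0, 0, 0, 0, 0, 0, 255, 0, 0, 0, 0, 0, 0, 255, 0, 0, 0, 0, 0, 0, 255]'

```text
time_s: 13.02
position: [0.6024, 0.1931, 0.3179]
orientation: [-3.142, 0.0, 1.389]
ft_force: [0.1, -0.2, -3.0]
grip_width: 0.0295
gripper_force: 42.2
```

carry_out --plan '[0, 0, -0.1, 0, 0, 0, 255, 0, 0, 0, 0, 0, 0, 255, 0, 0, 0, 0, 0, 0, 255, 0, 0, 0, 0, 0, 0, 255]'

```text
time_s: 13.35
position: [0.6025, 0.1931, 0.3169]
orientation: [3.142, 0.0, 1.389]
ft_force: [0.2, 0.4, -2.0]
grip_width: 0.029
gripper_force: 42.2
```

carry_out --plan '[0, 0, -0.1, 0, 0, 0, 255, 0, 0, 0, 0, 0, 0, 255, 0, 0, 0, 0, 0, 0, 255, 0, 0, 0, 0, 0, 0, 255]'

```text
time_s: 13.68
position: [0.6024, 0.1931, 0.3159]
orientation: [3.142, 0.0, 1.389]
ft_force: [-0.4, -0.7, -3.0]
grip_width: 0.0294
gripper_force: 42.2
```

carry_out --plan '[0, 0, -0.1, 0, 0, 0, 255, 0, 0, 0, 0, 0, 0, 255, 0, 0, 0, 0, 0, 0, 255, 0, 0, 0, 0, 0, 0, 255]'

```text
time_s: 14.02
position: [0.6025, 0.1931, 0.3149]
orientation: [3.142, 0.0, 1.389]
ft_force: [0.6, -0.6, -3.1]
grip_width: 0.0292
gripper_force: 42.2
```

```bash
python3 chk.py d3
```

```text
[0.60246025 0.19308035 0.31495859] [ 3.14149690e+00 -2.74341502e-05  1.38882229e+00] [ 0.60093947 -0.61734804 -2.01915491] 0.02870858252131
[148.33790228 220.42608223] [172.31800143 166.94178475] 2
[ 0.6151  0.1872  0.1818 -0.1844] 0.028
```

View pics/d3.png

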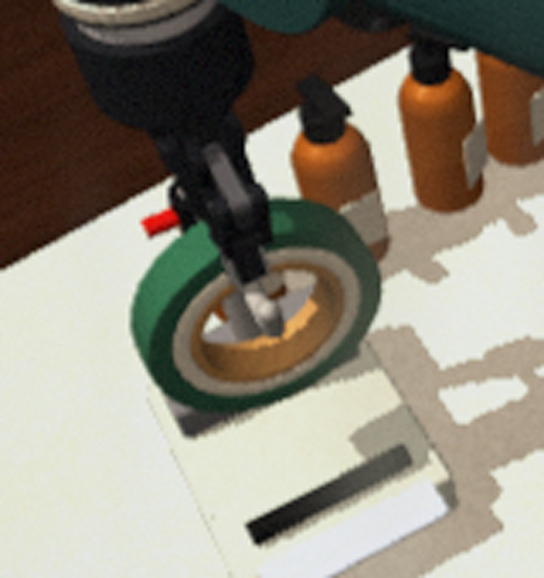

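I've used 8 pictures. There's no contact yet, so I'll keep going in 1 mm steps.

carry_out --plan '[0, 0, -0.1, 0, 0, 0, 255, 0, 0, 0, 0, 0, 0, 255, 0, 0, 0, 0, 0, 0, 255, 0, 0, 0, 0, 0, 0, 255]'

```text
time_s: 14.55
position: [0.6025, 0.1931, 0.314]
orientation: [3.141, -0.0, 1.389]
ft_force: [0.0, 0.5, -2.7]
grip_width: 0.0293
gripper_force: 42.3
```

carry_out --plan '[0, 0, -0.1, 0, 0, 0, 255, 0, 0, 0, 0, 0, 0, 255, 0, 0, 0, 0, 0, 0, 255, 0, 0, 0, 0, 0, 0, 255]'

```text
time_s: 14.88
position: [0.6025, 0.1931, 0.314]
orientation: [3.14, -0.001, 1.389]
ft_force: [-1.9, 0.8, 3.0]
grip_width: 0.0299
gripper_force: 42.7
```

carry_out --plan '[0, 0, -0.1, 0, 0, 0, 255, 0, 0, 0, 0, 0, 0, 255, 0, 0, 0, 0, 0, 0, 255, 0, 0, 0, 0, 0, 0, 255]'

```text
time_s: 15.22
position: [0.6024, 0.1931, 0.3139]
orientation: [3.139, -0.001, 1.389]
ft_force: [-2.5, -0.1, 5.2]
grip_width: 0.0291
gripper_force: 43.3
```

Contact: the hook stops the rim at TCP 0.314, so the saddle is at about 0.237, which agrees with the vision estimate. I'll ease back 1 mm so the press is light, then check before releasing.

carry_out --plan '[0, 0, 0.1, 0, 0, 0, 255, 0, 0, 0, 0, 0, 0, 255, 0, 0, 0, 0, 0, 0, 255]'

```text
time_s: 15.47
position: [0.6025, 0.1931, 0.3139]
orientation: [3.14, -0.0, 1.389]
ft_force: [-1.8, -0.4, 4.0]
grip_width: 0.0295
gripper_force: 43.0
```

carry_out --plan '[0, 0, 0, 0, 0, 0, 190, 0, 0, 0, 0, 0, 0, 160, 0, 0, 0, 0, 0, 0, 140, 0, 0, 0, 0, 0, 0, 130, 0, 0, 0, 0, 0, 0, 130, 0, 0, 0, 0, 0, 0, 130, 0, 0, 0, 0, 0, 0, 130]' --force 20

```text
time_s: 16.05
position: [0.6025, 0.1931, 0.3125]
orientation: [-3.141, 0.0, 1.389]
ft_force: [-0.3, 0.4, 0.5]
grip_width: 0.0422
gripper_force: 0.0
```

```bash
python3 chk.py d4
```

```text
[0.60248853 0.19310255 0.3127638 ] [-3.14149336e+00  2.89907963e-05  1.38882555e+00] [-1.30324717 -0.67930305 -0.00916023] 0.04189253477042315
[148.55849252 221.08559355] [172.49928754 167.14309453] 2
[ 0.6134  0.1897  0.1841 -0.1694] 0.023
```

View pics/d4.png

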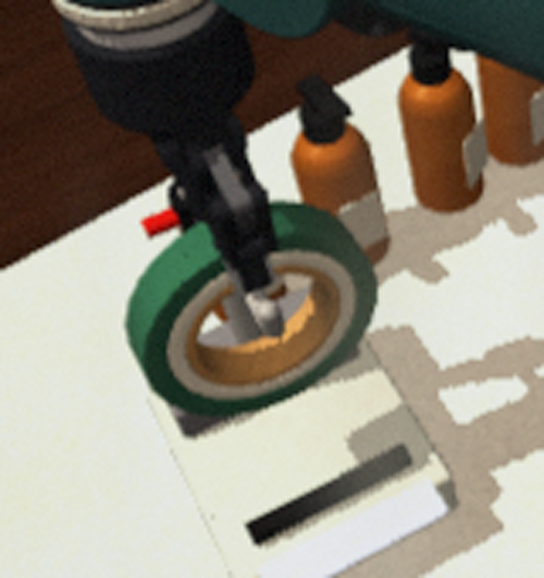

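The reel stays on the hook with the fingers open and no load on the tool. I'll withdraw straight up.

carry_out --plan '[0, 0, 0.3, 0, 0, 0, 130, 0, 0, 0.5, 0, 0, 0, 130, 0, 0, 1, 0, 0, 0, 130, 0, 0, 1, 0, 0, 0, 130, 0, 0, 2, 0, 0, 0, 130, 0, 0, 3, 0, 0, 0, 130, 0, 0, 3, 0, 0, 0, 130, -3, 0, 0, 0, 0, 0, 130, -3, 0, 0, 0, 0, 0, 130, -3, 0, 0, 0, 0, 0, 130, -3, 0, 0, 0, 0, 0, 130, -3, 0, 0, 0, 0, 0, 130, 0, 0, 0, 0, 0, 0, 130, 0, 0, 0, 0, 0, 0, 130, 0, 0, 0, 0, 0, 0, 130, 0, 0, 0, 0, 0, 0, 130, 0, 0, 0, 0, 0, 0, 130, 0, 0, 0, 0, 0, 0, 130]'

```text
time_s: 17.75
position: [0.4534, 0.193, 0.4205]
orientation: [-3.141, 0.001, 1.388]
ft_force: [0.3, 0.3, 0.1]
grip_width: 0.0419
gripper_force: 0.0
```

```bash
python3 - <<'E'
from fit import *
s=cams.camera("side");t=cams.camera("top")
m=near(s,"green_reel",(144,222))
print(m is not None and fit([(s,m)],[.603,.192,.197,-.18]).x, sensors.read_state()["ft_force"])
a=cv2.resize(s["frame"],None,fx=1.5,fy=1.5)
cv2.imwrite("pics/e1.png",a[:,:,::-1])
E
```

```text
[ 0.63640021  0.18657967  0.15700571 -0.26402606] [ 0.01062403 -0.84589827 -0.2360066 ]
```

View pics/e1.png

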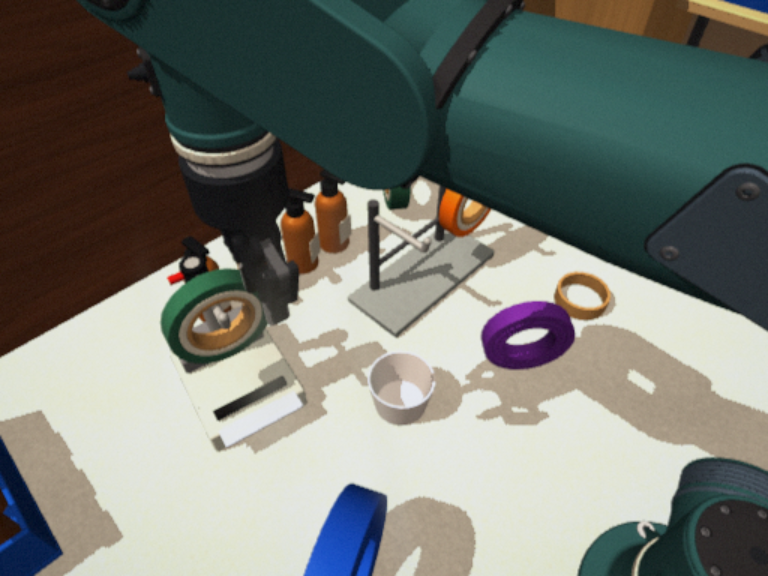

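The green reel hangs on the J-hook behind the nose at (213,315). The orange reel, bottles and tub are where they were, and the arm is clear, so I'm handing in.

```bash
python3 -c "
from rig import env;print(env.finish_job())"
```

```text
the job is handed in; nothing more can be done
None
```

The green reel hangs on the dispenser's J-hook, which was carrying its weight before I let go; the orange reel, bottles and tub show undisturbed in the last picture, and the job was handed in at about 18 s.

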